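# Check valve recession in a cylinder head

### The arm

A 7-joint arm with a two-finger parallel gripper is mounted at the origin on a cart in front of the work surface, level with it; the furniture and walls round the work are solid. World frame = base frame: x ahead of the robot, y to its left, z up, the work surface at z = 0. Lengths are in m, angles in rad, forces in N, time in s.
With the tool pointing down it reaches from about 0.425 to 1.025 m from the base axis. Payload 9.4 kg.
Tool frame: the origin (TCP) lies at the very end of the fingers, on their centre line; the grasp point (between the pads) lies 19 mm behind it (pinch_z is the z of the grasp point in the tool frame, in m); z points along the fingers, y is the line along which they close (so a half turn about z gives the same grasp; the last joint's range is limited). The gripper opens to 85 mm and grips with 20 to 120 N. Pads are 22 mm wide; open, the fingers measure 114 mm over their backs; the gripper's body (76 mm by 85 mm) begins 54 mm behind the grasp point. The pads swing forward as they close: fully open they stand 13 mm farther back than shut.
Start: joints at [-1.404, 0.599, -0.003, 1.599, 0.002, 0.943, -0.08], TCP at [0.175, 0.704, 0.231] pointing down, gripper open.
Joint ranges: [-2.57, 2.57], [-0.35, 1.97], [-1.29, 1.29], [0.11, 2.56], [-1.05, 4.19], [0.11, 1.86], [-2.63, 2.63]. Speed limits (rad/s): [2.22, 2.22, 3.01, 3.01, 3.14, 3.14, 3.14].

### API

Orientations are given as a unit quaternion [w, x, y, z].
In Python, from bench import * gives the robot as it stands.
- The arm moves only by the shell command python3 -m inch 'ROWS' [FORCE]. ROWS is JSON, a list of rows, each a list of 5 numbers: the shift along the world's x, y, z each as a share of 25 cm, from -1 to 1, then the turn about the world's z as a share of 90 degrees, from -1 to 1, then the opening, from -1 (shut) to 1 (fully open). A call has 1 to 10 rows; each row shifts and turns the commanded pose from where the row before left it; what a row does not reach is not made up. A row lasts 1/12 s, in which the tool goes at most 41.7 mm and 7.16 degrees, less where a joint would pass 70% of its speed; a pose out of reach is approached as far as the arm can. A call with a number of a shift or a turn outside -1 to 1 is refused whole. A call with a gripper value outside its range is refused whole. The fingers move at their own pace and stop on an object; FORCE is the grip in N (left out, the last holds). Time passes only in rows, so rows that do not move let the fingers close. It gives the time, the measured TCP pose, the force, the opening and the grip force at its end, in the units of the state.
- get_obs(): the state, without advancing time (a new reading comes with each control period).
- read_camera(name): name is "side" or "top"; returns a dict with "color" (480x640x3 uint8, red, green, blue), "fx", "fy", "cx", "cy" (pixels), "xyz" and "orientation" of the camera in the world. Camera axes: x right, y down, z forward; pixel columns grow to the right and rows downward; lengths in m; the calibration is good to about 2 mm. A picture is of the moment at which its call begins. There is no depth.
- finish_job(): hands the job in; it is judged then, once.
Trained networks look in a picture, given as the dict that the camera call returned (one of the last four; its "shot" number tells which), for a name from the list of things; names that differ only in an ending like _2 or _b are one class to them, and where a whole thing is asked for, a point or a joint stands for the part that bears it (a point fixed in the world has none). Each returns a list of dicts, best first, with "p" (0 to 1); they miss things now and then, are a little off and sometimes report something else, mostly with a low value. They report only what shows in the picture. A call takes as long as a camera call.
- silhouettes(picture, query): "pixels" (480x640 bool, what is visible of it) and "xy" ([column, row] in pixels, amid what is visible of it).
- spot_point(picture, query): "xy" ([column, row] in pixels: a listed point, or the origin of a listed thing).
The state is a dict: "clock": time; "joint_positions": joint angles; "joint_vel": joint speeds; "tau": joint torques, N m; "tcp_pos": TCP position; "eef_rot": TCP orientation; "contact_force": force on the tool from outside, world axes, zero at the start; "moment": the same for the moment, N m; "gripper_width": finger opening in m; "finger_force": force on a finger pad.
Only numpy, scipy, OpenCV 4.12 (cv2) and the standard library are available. Lean on these libraries where they do the work, as an engineer would, in place of code of your own. Each camera call takes 0.05 s, during which the arm holds its last target. There are 200 camera calls.

### The job

The valve with the yellow dot is hanging up in its stem seal and stands proud of the cylinder head's ground face: first press it down until it is fully home on its seat. Then pick up the dial depth gauge, set it down gently, upright, with its bridge flat on the ground face and straight across the head (along the head's short side) so that the plunger stands on the yellow dot, and finish while still holding it there with a light downward push. Do not knock over the solvent can or the valve springs.

Things in the scene. Friction and masses are not known exactly. Their poses are not given: they have to be found in the camera images.
- head: Engine cylinder head, dark casting, bright ground face up, fixed on two wooden blocks. Origin on the bench under its centre; own x along its short side (130 mm), own y along its long side (190 mm), z up. Face level, 120 mm above the bench. Dotted valve at own y +25 mm; the other valve (33 mm, y -25 mm) is seated and fixed. Port studs stick out 30 mm from the long sides, below the face.
- deck_spot (a point): Fixed point of the head in the plane of the ground face, on the axis of the dotted valve (centre of its 44 mm opening).
- valve_mark (a point): Centre of the yellow dot (12 mm across), in the middle of the flat top of the dotted valve's 40 mm head. Fully home it lies 2 mm below the ground face; at the start it stands 2 to 6 mm above the face.
- valve (a joint): How far the dotted valve stands up from its seat, in m: 0 = fully home, up to 0.010. It slides straight down with a steady drag of about 6 N (stem seal), stops firmly at 0 and stays where it is left.
- gauge: Dial depth gauge, about 0.47 kg, upright on the bench. Origin: centre of its bridge's flat underside, z up. Bridge: steel bar 110 (own x) x 30 (own y) x 18 mm. Over its middle a round dial, 57 mm across, 24 mm thick along own y (face to -y), centre 60 mm and cap top 98 mm above the underside. Grip it from above across the 24 mm (flat sides within 20 mm of the dial's centre).
- plunger_tip (a point): Tip of the gauge's spring plunger (5 mm thick), on the gauge's z axis. Free, it sticks out 8 mm below the bridge's underside; standing on a flat surface it is pushed in level with it.
- plunger (a joint): How far the plunger is pushed in, in m: 0 = free (8 mm out), 0.008 = level with the underside, at most 0.010; light spring, 0.6 to 1.5 N. With the bridge flat on the head and the tip on the seated valve it reads about 0.0057.
- can: White solvent can with red cap, 66 mm across, 226 mm tall, standing behind the head. Origin under its centre.
- spring_0: Valve spring standing on end, 31 mm across, 48 mm tall, left of the head. Origin under its centre.
- spring_1: Another such valve spring.
- spring_2: Another such valve spring.

How it is judged:
On the way, in this order (a step that is already met when the one before it is completed fails the run):
1. the dotted valve is pressed fully home (within 0.7 mm) while the gauge still stands on the bench (value of joint valve below 0.0007 m and height (world z) of gauge below 0.01 m), for 0.2 s.
2. the gauge is lifted in the fingers (height (world z) of gauge above 0.05 m and contact force between the fingers and gauge above 3 N), for 0.2 s.
At the end, for the whole second after the job is handed in: Dotted valve home within 0.7 mm. Gauge held in the fingers, at rest, upright within 2 degrees, bridge flat on the face (within 1 mm), along the head's short side within 11 degrees, pressing on the head with 2 to 25 N; plunger tip on the valve within 6 mm of the dot's centre, pushed in 5 to 7 mm (value of joint valve below 0.0007 m and contact force between the fingers and gauge above 3 N and contact force between gauge and head between 2 and 25 N and contact force between gauge and valve above 0.3 N and horizontal distance between plunger_tip and valve_mark below 0.006 m and value of joint plunger between 0.005 and 0.007 m and z of gauge in the frame of deck_spot below 0.001 m and angle between gauge's own z axis and vertical below 0.035 rad and angle between the x axis of gauge and the x axis of head, either way round below 0.2 rad and linear speed of gauge below 0.01 m/s); the arm keeps its last pose, push and grip.
It fails at once if the gauge is banged or pushed hard on the head (over 120 N) (contact force between gauge and head above 120 N).
It fails at once if the solvent can is knocked over (angle between can's own z axis and vertical above 0.4 rad).
It fails at once if a valve spring is knocked over (angle between any of spring_0, spring_1, spring_2's own z axis and vertical above 0.5 rad).
It also fails if it takes over 48 s, if anything falls off the work surface, if the arm or the gripper's body presses on something with over 40 N, if the wrist force passes 120 N, or if a joint passes its speed limit or range.

## Working session

There is one attempt and no reset: what is moved stays moved. The work goes in short steps, Python scripts to look and compute and a shell command to move; the robot and the scene stay as the last step left them, time stands still between calls to the robot, and variables do not carry over. Pictures are saved under pics/ and viewed, at most 10 in all, crops included, and the job is handed in when it is done.

```bash
mkdir -p pics
cat > h.py <<'E'
from bench import *
import numpy as np, cv2
from scipy.spatial.transform import Rotation as R
def ray(pic,xy):
    q=pic["orientation"]; r=R.from_quat([q[1],q[2],q[3],q[0]])
    d=r.apply([(xy[0]-pic["cx"])/pic["fx"],(xy[1]-pic["cy"])/pic["fy"],1.]); return np.array(pic["xyz"]),d
def atz(pic,xy,z):
    o,d=ray(pic,xy); return o+d*(z-o[2])/d[2]
def tri(a,xa,b,xb):
    o1,d1=ray(a,xa);o2,d2=ray(b,xb); s=np.linalg.lstsq(np.c_[d1,-d2],o2-o1,rcond=None)[0]
    return (o1+d1*s[0]+o2+d2*s[1])/2, np.linalg.norm(o1+d1*s[0]-o2-d2*s[1])
def proj(pic,p):
    q=pic["orientation"]; c=R.from_quat([q[1],q[2],q[3],q[0]]).inv().apply(np.array(p)-pic["xyz"])
    return np.array([pic["cx"]+pic["fx"]*c[0]/c[2],pic["cy"]+pic["fy"]*c[1]/c[2]])
E
python3 - <<'E'
from h import *
np.set_printoptions(precision=4,suppress=True)
print(get_obs())
P={n:read_camera(n) for n in("side","top")}
for n,p in P.items():
    cv2.imwrite(f"pics/{n}0.png",p["color"][:,:,::-1]); print(n,p["xyz"],p["orientation"],p["fx"])
    for q in("head","deck_spot","valve_mark","gauge","plunger_tip","can","spring_0"):
        print(n,q,[(np.round(d["xy"],1).tolist(),round(d["p"],2)) for d in spot_point(p,q)[:4]])
for q in("deck_spot","valve_mark","gauge","plunger_tip","head","can"):
    a,b=[spot_point(P[n],q) for n in("side","top")]
    if a and b: print(q,tri(P["side"],a[0]["xy"],P["top"],b[0]["xy"]))
E
```

```text
{'clock': 0.0, 'joint_positions': array([-1.4037,  0.6001, -0.0025,  1.6001,  0.0018,  0.9429, -0.0798]), 'joint_vel': array([-0.0003,  0.0007,  0.0021, -0.0022,  0.0002, -0.0015,  0.0012]), 'tau': array([ -0.0011, -77.6443,   1.5649, -25.8011,   0.0123,   0.0091,
        -0.    ]), 'tcp_pos': array([0.1749, 0.7031, 0.2304]), 'eef_rot': array([-0.    ,  0.1215,  0.9926, -0.0008]), 'contact_force': array([-0.747 ,  0.9218, -0.2977]), 'moment': array([0.0389, 0.0038, 0.0346]), 'finger_force': 0.0, 'gripper_width': 0.08505460020417833}
side [0.2346 0.7312 0.4484] [ 0.1407 -0.2302  0.8027 -0.5319] 434.8907396442022
side head [([348.4, 290.2], 0.67)]
side deck_spot [([350.2, 243.1], 0.92)]
side valve_mark [([349.2, 237.6], 0.73), ([349.2, 243.8], 0.47)]
side gauge [([426.5, 253.5], 0.58)]
side plunger_tip []
side can [([424.2, 251.7], 0.64), ([315.1, 242.4], 0.55)]
side spring_0 [([272.9, 366.6], 0.74), ([226.9, 336.4], 0.69), ([236.6, 368.9], 0.62)]
top [0.5001 0.0295 1.2829] [-0.0258  0.7079 -0.7044  0.0449] 556.6269373429918
top head [([287.5, 255.2], 0.64)]
top deck_spot [([273.2, 254.6], 0.82), ([285.9, 254.4], 0.21)]
top valve_mark [([274.4, 251.2], 0.53)]
top gauge [([407.5, 280.7], 0.9), ([182.7, 208.1], 0.48)]
top plunger_tip []
top can [([355.1, 178.4], 0.83)]
top spring_0 [([160.5, 238.5], 0.73), ([178.1, 263.4], 0.62), ([180.2, 207.1], 0.57)]
deck_spot (array([0.5729, 0.0841, 0.1213]), np.float64(0.0011007522472059167))
valve_mark (array([0.5784, 0.0808, 0.13  ]), np.float64(0.0033083127848874583))
gauge (array([ 0.5214, -0.2221, -0.0086]), np.float64(0.0023350248018217754))
head (array([0.5821, 0.0583, 0.0056]), np.float64(0.005671107551277744))
can (array([ 0.6243, -0.1188,  0.0533]), np.float64(0.2523740899124426))
```

View pics/top0.png

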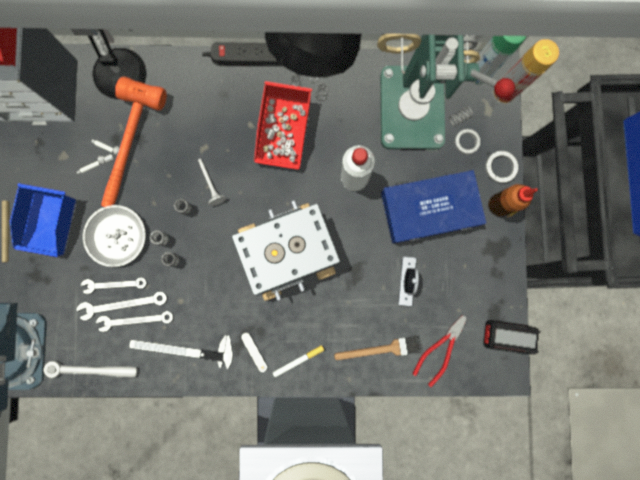

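View pics/side0.png

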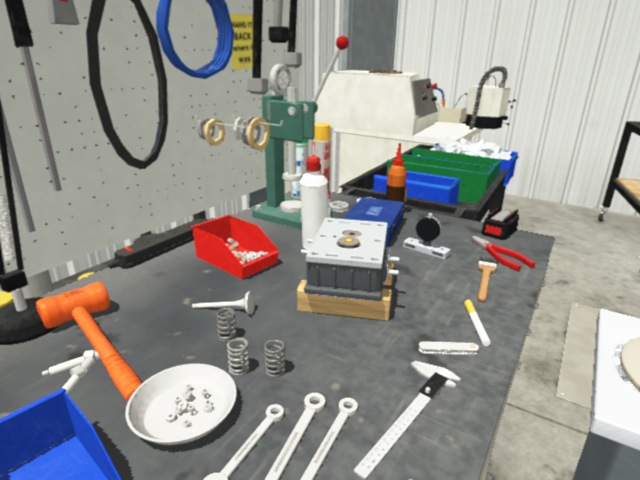

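The top view shows the head yawed about 20° with the yellow dot at (274,253). The gauge bridge is at (408,281), roughly along world x, with the dial on its middle. The can is at (357,167) and the springs are at (183,206), (158,238) and (170,259). Next I'll refine the dot position and the yaws.

Run:
```python
from h import *
np.set_printoptions(precision=4,suppress=True)
P={n:read_camera(n) for n in("side","top")}
c={}
for n,(x,y) in {"side":(349,241),"top":(274,253)}.items():
    im=P[n]["color"]; hsv=cv2.cvtColor(im,cv2.COLOR_RGB2HSV)
    m=(hsv[...,0]>15)&(hsv[...,0]<35)&(hsv[...,1]>90)
    w=np.zeros_like(m); w[y-14:y+14,x-16:x+16]=1; ys,xs=np.nonzero(m&w); c[n]=(xs.mean(),ys.mean()); print(n,len(xs),c[n])
print("dot",tri(P["side"],c["side"],P["top"],c["top"]), "top@.124",atz(P["top"],c["top"],.124),"side@.124",atz(P["side"],c["side"],.124))
t=P["top"]
def rect(m,z,lab):
    k=cv2.findContours(m.astype(np.uint8),cv2.RETR_EXTERNAL,cv2.CHAIN_APPROX_NONE)[0]; k=max(k,key=cv2.contourArea)
    pts=np.array([atz(t,p[0],z)[:2] for p in k])*1000
    r=cv2.minAreaRect(pts.astype(np.float32)); b=cv2.boxPoints(r)
    print(lab,r,"edge yaw",[round(float(np.degrees(np.arctan2(*(b[i+1]-b[i])[::-1]))),1) for i in(0,1)])
g=cv2.cvtColor(t["color"],cv2.COLOR_RGB2GRAY)
m=np.zeros(g.shape,bool); m[195:305,225:348]=g[195:305,225:348]>170
rect(cv2.morphologyEx(m.astype(np.uint8),cv2.MORPH_OPEN,np.ones((7,7))),.12,"face")
m=np.zeros(g.shape,bool); m[250:312,390:430]=g[250:312,390:430]>150; rect(m,.018,"bridge")
big=np.hstack([cv2.resize(t["color"][190:310,220:340],(400,400),interpolation=3),cv2.resize(t["color"][240:320,370:450],(400,400),interpolation=3)])
cv2.imwrite("pics/crop1.png",big[:,:,::-1])
s=P["side"]
for n in P:
  for q in("gauge","can"):
    for d in silhouettes(P[n],q)[:2]: print(n,q,d["p"],d["xy"],d["pixels"].sum())
big=cv2.resize(s["color"][200:280,380:470],(720,600),interpolation=3); cv2.imwrite("pics/crop2.png",big[:,:,::-1])
```

```text
side 25 (np.float64(348.36), np.float64(239.64))
top 34 (np.float64(274.1470588235294), np.float64(252.47058823529412))
dot (array([0.5775, 0.0822, 0.1264]), np.float64(0.00010415795983033048)) top@.124 [0.5777 0.0823 0.124 ] side@.124 [0.5799 0.0774 0.124 ]
face ((589.674072265625, 61.03956604003906), (138.86801147460938, 190.65008544921875), 21.034225463867188) edge yaw [-69.0, 21.0]
bridge ((522.0036010742188, -215.112060546875), (31.103776931762695, 110.65522003173828), 84.09137725830078) edge yaw [-5.9, 84.1]
side gauge 0.62 [426.4, 240.5] 1140
side can 0.97 [312.6, 198.8] 1865
side can 0.44 [271.8, 356.1] 532
top gauge 0.97 [405.1, 281.6] 757
top can 0.79 [355.8, 168.6] 1221
top can 0.2 [284.2, 251.5] 6663
```

View pics/crop1.png

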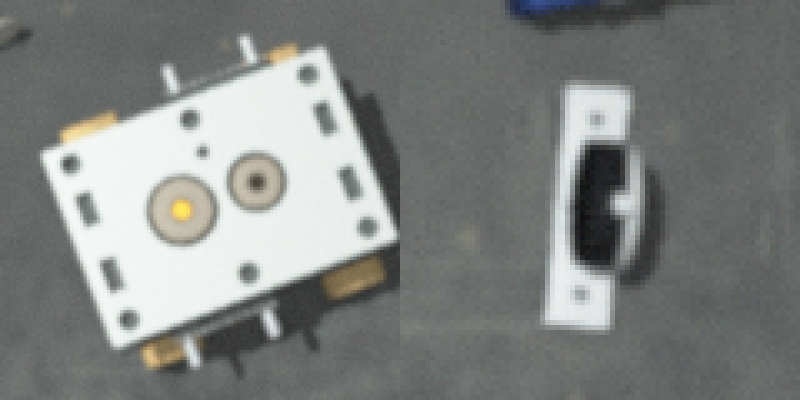

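View pics/crop2.png

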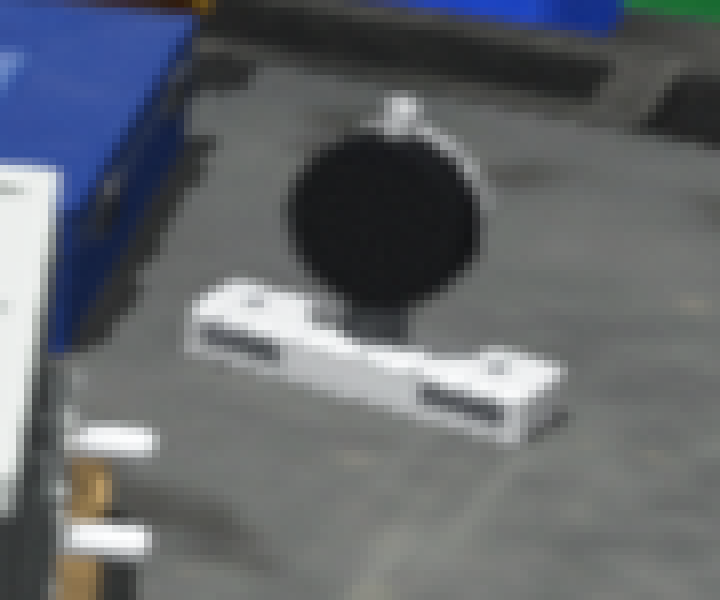

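```bash
python3 -m inch '[[0.08,-0.124,0,0,-1],[0.08,-0.124,0,0,-1],[0.08,-0.124,0,0,-1],[0.08,-0.124,0,0,-1],[0.08,-0.124,0,0,-1],[0.08,-0.124,0,0,-1],[0.08,-0.124,0,0,-1],[0.08,-0.124,0,0,-1],[0.08,-0.124,0,0,-1],[0.08,-0.124,0,0,-1]]' 40; python3 -m inch '[[0.08,-0.124,0,0,-1],[0.08,-0.124,0,0,-1],[0.08,-0.124,0,0,-1],[0.08,-0.124,0,0,-1],[0.08,-0.124,0,0,-1],[0.08,-0.124,0,0,-1],[0.08,-0.124,0,0,-1],[0.08,-0.124,0,0,-1],[0.08,-0.124,0,0,-1],[0,0,0,0,-1]]'
```

```text
clock: 2.53
tcp_pos: [0.3758, 0.3921, 0.2316]
eef_rot: [0.0, 0.122, 0.993, 0.0]
contact_force: [1.0, -0.0, -0.4]
gripper_width: 0.0002
finger_force: 0.0
clock: 3.37
tcp_pos: [0.5587, 0.1069, 0.2316]
eef_rot: [0.002, 0.126, 0.992, -0.001]
contact_force: [1.1, -0.1, -0.3]
gripper_width: 0.0001
finger_force: 0.0
```

```bash
python3 -m inch '[[0.04,-0.05,0,0,-1],[0.036,-0.048,0,0,-1],[0,0,-0.1,0,-1],[0,0,-0.1,0,-1],[0,0,-0.1,0,-1],[0,0,-0.06,0,-1],[0,0,0,0,-1],[0,0,0,0,-1]]'
python3 - <<'E'
from h import *
t=read_camera("top"); s=read_camera("side")
cv2.imwrite("pics/pre.png",np.hstack([cv2.resize(p["color"][y-50:y+50,x-50:x+50],(400,400),interpolation=3) for p,x,y in((t,274,253),(s,349,230))])[:,:,::-1])
E
```

```text
clock: 4.03
tcp_pos: [0.5737, 0.0901, 0.141]
eef_rot: [-0.001, 0.122, 0.993, -0.0]
contact_force: [-0.3, 1.1, 0.2]
gripper_width: 0.0
finger_force: 0.0
```

View pics/pre.png

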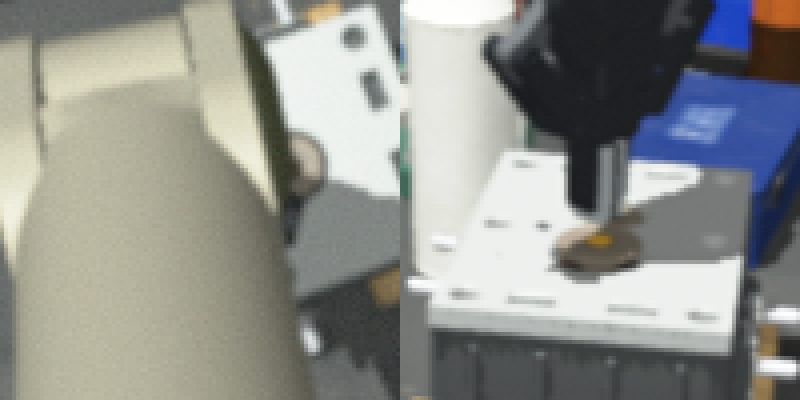

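The shut fingertips hover just over the valve head. The dot shows in the right-hand crop at about (600,240), so I'll correct sideways and press.

```bash
python3 -m inch '[[0.016,-0.03,0,0,-1],[0,0,-0.02,0,-1],[0,0,-0.02,0,-1],[0,0,-0.02,0,-1],[0,0,0,0,-1],[0,0,0,0,-1]]';python3 -m inch '[[0,0,-0.01,0,-1],[0,0,-0.01,0,-1],[0,0,0,0,-1]]'
```

```text
clock: 4.63
tcp_pos: [0.5777, 0.0826, 0.1259]
eef_rot: [-0.0, 0.122, 0.993, -0.0]
contact_force: [0.2, -1.0, 0.9]
gripper_width: -0.0002
finger_force: 0.0
clock: 4.88
tcp_pos: [0.5779, 0.0826, 0.1212]
eef_rot: [-0.0, 0.122, 0.993, -0.0]
contact_force: [-1.0, 1.3, -0.5]
gripper_width: 0.0
finger_force: 0.0
```

```bash
python3 -m inch '[[0,0,-0.01,0,-1],[0,0,0,0,-1]]';python3 -m inch '[[0,0,-0.01,0,-1],[0,0,0,0,-1]]'
```

```text
clock: 5.05
tcp_pos: [0.5779, 0.0827, 0.1187]
eef_rot: [-0.0, 0.121, 0.993, 0.0]
contact_force: [0.1, -0.9, -0.3]
gripper_width: 0.0001
finger_force: 0.2
clock: 5.22
tcp_pos: [0.578, 0.0827, 0.1179]
eef_rot: [0.0, 0.122, 0.993, 0.0]
contact_force: [-6.0, 0.0, 21.8]
gripper_width: -0.0001
finger_force: 11.0
```

```bash
python3 -m inch '[[0,0,-0.002,0,-1],[0,0,0,0,-1],[0,0,0,0,-1],[0,0,0,0,-1]]'; python3 -m inch '[[0,0,0.08,0,-1],[0,0,0.15,0,-1],[0,-0.15,0.15,0,0],[0,-0.15,0.1,0,0.5],[0,-0.15,0,0,0.5],[0,-0.15,0,0.04,0.5],[0,-0.15,0,0.05,0.5],[-0.07,-0.15,0,0,0.5],[-0.07,-0.12,0,0,0.5],[-0.05,-0.1,0,0,0.5]]'
python3 - <<'E'
from h import *
np.set_printoptions(precision=4,suppress=True)
P={n:read_camera(n) for n in("side","top")}
s,t=P["side"],P["top"]
cv2.imwrite("pics/post.png",np.hstack([cv2.resize(p["color"][y-40:y+40,x-40:x+40],(400,400),interpolation=3) for p,x,y in((t,274,253),(s,349,240))])[:,:,::-1])
c={}
for n,(x,y) in {"side":(349,241),"top":(274,253)}.items():
    hsv=cv2.cvtColor(P[n]["color"],cv2.COLOR_RGB2HSV)
    m=(hsv[...,0]>15)&(hsv[...,0]<35)&(hsv[...,1]>90)
    w=np.zeros_like(m); w[y-14:y+14,x-16:x+16]=1; ys,xs=np.nonzero(m&w); 
    if len(xs): c[n]=(xs.mean(),ys.mean()); print(n,len(xs),c[n], atz(P[n],c[n],.118))
if len(c)==2: print(tri(s,c["side"],t,c["top"]))
o=get_obs(); print(o["tcp_pos"],o["eef_rot"])
E
```

```text
clock: 5.55
tcp_pos: [0.578, 0.0827, 0.1179]
eef_rot: [0.001, 0.122, 0.993, 0.0]
contact_force: [-6.8, -0.9, 27.4]
gripper_width: -0.0001
finger_force: 13.6
clock: 6.38
tcp_pos: [0.5286, -0.1894, 0.2255]
eef_rot: [-0.0, 0.052, 0.999, -0.0]
contact_force: [-1.4, -0.4, 0.1]
gripper_width: 0.064
finger_force: 0.0
side 25 (np.float64(348.12), np.float64(243.56)) [0.578  0.0814 0.118 ]
top 33 (np.float64(274.42424242424244), np.float64(252.57575757575756)) [0.5779 0.082  0.118 ]
(array([0.5778, 0.082 , 0.1183]), np.float64(0.00014563181336601212))
[ 0.5276 -0.1918  0.2257] [-0.0007  0.0549  0.9985 -0.001 ]
```

View pics/post.png

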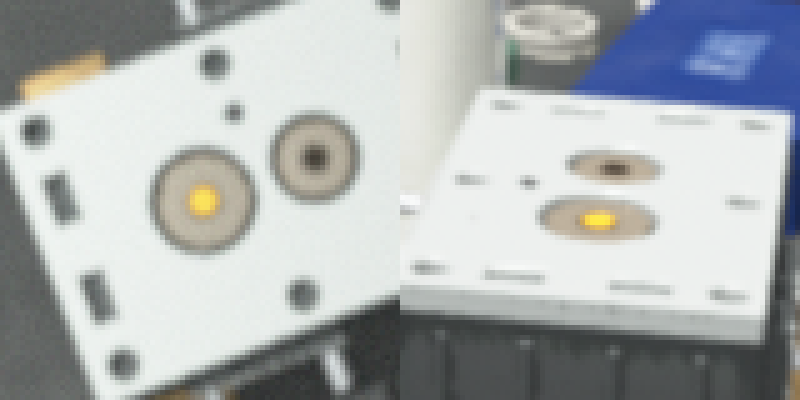

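The valve is home (dot triangulates at z 0.118, looks flush in both crops). Now I'll go over the gauge.

```bash
python3 -m inch '[[-0.02,-0.1,0,0,0.5],[0,0,-0.1,0,0.5],[0,0,-0.1,0,0.5],[0,0,0,0,0.5],[0,0,0,0,0.5]]'
```

```text
clock: 6.9
tcp_pos: [0.5252, -0.2106, 0.1751]
eef_rot: [-0.001, 0.051, 0.999, 0.001]
contact_force: [0.2, 0.4, 0.4]
gripper_width: 0.0638
finger_force: 0.0
```

```bash
python3 -m inch '[[-0.013,-0.026,0,0,0.5],[0,0,-0.1,0,0.5],[0,0,-0.1,0,0.5],[0,0,-0.1,0,0.5],[0,0,-0.08,0,0.5],[0,0,0,0,0.5],[0,0,0,0,0.5]]'
python3 - <<'E'
from h import *
s=read_camera("side"); cv2.imwrite("pics/grasp.png",cv2.resize(s["color"][170:280,370:490],(600,550),interpolation=3)[:,:,::-1])
E
```

```text
clock: 7.48
tcp_pos: [0.5225, -0.2182, 0.0814]
eef_rot: [-0.0, 0.051, 0.999, 0.0]
contact_force: [0.2, 0.0, 1.3]
gripper_width: 0.0641
finger_force: 0.0
```

View pics/grasp.png

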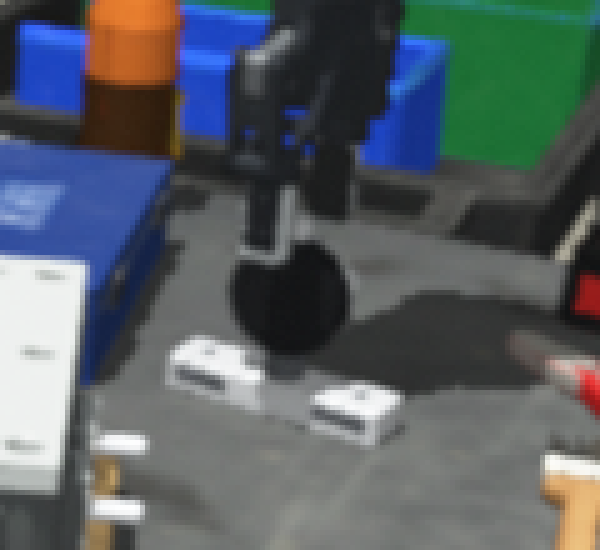

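The near finger at about (265,220) straddles the dial (290,295) and is clear of it, so I'll go down and grip.

```bash
python3 -m inch '[[0,0,-0.08,0,0.5],[0,0,-0.074,0,0.5],[0,0,0,0,0.5],[0,0,0,0,0.1],[0,0,0,0,-0.2],[0,0,0,0,-0.5],[0,0,0,0,-1],[0,0,0,0,-1],[0,0,0,0,-1],[0,0,0,0,-1]]' 40; python3 -m inch '[[0,0,0,0,-1],[0,0,0,0,-1],[0,0,0,0,-1]]'
```

```text
clock: 8.37
tcp_pos: [0.523, -0.2183, 0.0438]
eef_rot: [0.001, 0.051, 0.999, -0.0]
contact_force: [-1.6, 1.2, 8.4]
gripper_width: 0.0238
finger_force: 41.4
clock: 8.62
tcp_pos: [0.5231, -0.2183, 0.0439]
eef_rot: [0.001, 0.051, 0.999, -0.0]
contact_force: [-0.8, 0.5, 8.5]
gripper_width: 0.0235
finger_force: 41.4
```

```bash
python3 -m inch '[[0,0,0.06,0,-1],[0,0,0.12,0,-1],[0,0,0.14,0,-1],[0,0,0.14,0,-1],[0,0,0.14,0,-1],[0,0,0.1,0,-1],[0,0,0,0,-1],[0,0,0,0,-1],[0,0,0,0,-1],[0,0,0,0,-1]]'; python3 -m inch '[[0.02,0.1,0,0.05,-1],[0.02,0.1,0,0.05,-1],[0.02,0.12,0,0.05,-1],[0.02,0.12,0,0.05,-1],[0.02,0.12,0,0.05,-1],[0.02,0.12,0,0.048,-1],[0.02,0.12,0,0,-1],[0.02,0.12,0,0,-1],[0.02,0.12,0,0,-1],[0.02,0.1,0,0,-1]]'; python3 -m inch '[[0,0,0,0,-1],[0,0,0,0,-1],[0,0,0,0,-1]]'
```

```text
clock: 9.45
tcp_pos: [0.5211, -0.2176, 0.2157]
eef_rot: [-0.002, 0.051, 0.999, 0.0]
contact_force: [0.1, -0.7, -4.9]
gripper_width: 0.0237
finger_force: 40.4
clock: 10.28
tcp_pos: [0.5714, 0.0693, 0.2155]
eef_rot: [-0.002, -0.182, 0.983, 0.0]
contact_force: [0.7, -0.3, -5.2]
gripper_width: 0.0233
finger_force: 41.0
clock: 10.53
tcp_pos: [0.5714, 0.0664, 0.2158]
eef_rot: [-0.002, -0.182, 0.983, -0.0]
contact_force: [-0.5, -0.4, -6.2]
gripper_width: 0.0235
finger_force: 41.3
```

```bash
python3 -m inch '[[0.026,0.063,0,0,-1],[0,0,-0.08,0,-1],[0,0,-0.02,0,-1],[0,0,0,0,-1],[0,0,0,0,-1]]'
python3 - <<'E'
from h import *
np.set_printoptions(precision=4,suppress=True)
o=get_obs(); print(o["tcp_pos"],o["eef_rot"]); z=o["tcp_pos"][2]-.0439
s=read_camera("side")
for q,zz in(("plunger_tip",z-.008),("gauge",z)):
    for d in spot_point(s,q)[:2]: print(q,d["p"],d["xy"],atz(s,d["xy"],zz))
# predicted outline if gauge origin = TCP xy, yaw 21
im=s["color"].copy(); im=cv2.resize(im[140:290,260:440],(720,600),interpolation=3)
def px(p): return tuple(int(v) for v in (proj(s,p)-[260,140])*4+2)
r=R.from_euler("z",20.97,degrees=True)
for zz in(0,.018):
    q=[px(r.apply([x,y,zz])+[*o["tcp_pos"][:2],z]) for x,y in((-.055,-.015),(.055,-.015),(.055,.015),(-.055,.015))]
    cv2.polylines(im,[np.array(q)],True,(255,0,0),1)
cv2.circle(im,px([*o["tcp_pos"][:2],z-.008]),3,(0,255,0),1)
cv2.imwrite("pics/hover.png",im[:,:,::-1])
E
```

```text
clock: 10.95
tcp_pos: [0.5782, 0.0813, 0.1919]
eef_rot: [-0.001, -0.181, 0.983, -0.0]
contact_force: [0.2, -0.5, -4.4]
gripper_width: 0.0235
finger_force: 41.2
[0.5782 0.0813 0.1919] [-0.001  -0.1811  0.9835 -0.0003]
gauge 0.7 [348.7, 225.5] [0.5853 0.0683 0.148 ]
```

View pics/hover.png

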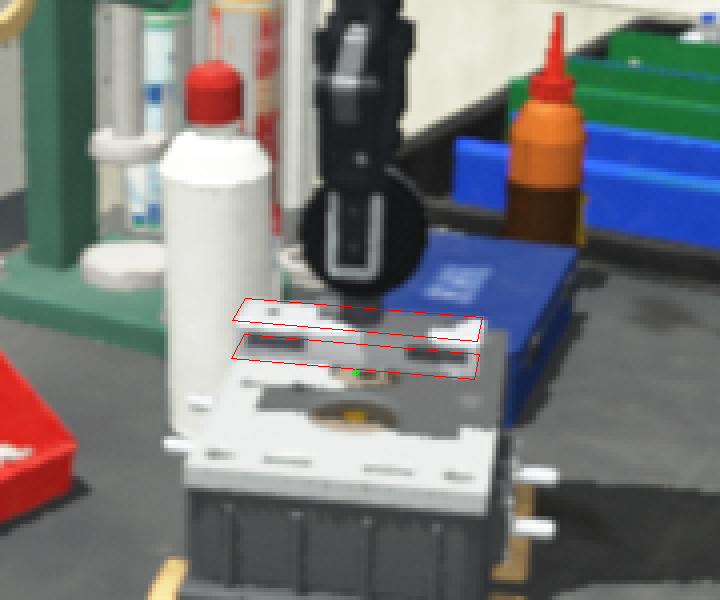

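The drawn outline lies on the bridge to within about 1 mm, and the plunger tip (355,372) is centred over the dot at (355,415). I'll lower it gently.

```bash
python3 -m inch '[[0,0.003,-0.03,0,-1],[0,0,-0.03,0,-1],[0,0,-0.02,0,-1],[0,0,-0.01,0,-1],[0,0,0,0,-1],[0,0,0,0,-1]]'; python3 -m inch '[[0,0,-0.006,0,-1],[0,0,0,0,-1],[0,0,0,0,-1]]'
```

```text
clock: 11.6
tcp_pos: [0.5786, 0.0834, 0.1696]
eef_rot: [-0.0, -0.182, 0.983, -0.0]
contact_force: [-0.8, -0.7, -4.7]
gripper_width: 0.0236
finger_force: 41.4
clock: 11.85
tcp_pos: [0.5789, 0.0835, 0.1685]
eef_rot: [0.0, -0.182, 0.983, 0.0]
contact_force: [0.2, 0.3, -5.2]
gripper_width: 0.0237
finger_force: 41.4
```

```bash
python3 -m inch '[[-0.003,-0.004,-0.006,0,-1],[0,0,-0.004,0,-1],[0,0,0,0,-1],[0,0,0,0,-1]]'; python3 -m inch '[[0,0,-0.004,0,-1],[0,0,0,0,-1],[0,0,0,0,-1]]';  python3 -m inch '[[0,0,-0.003,0,-1],[0,0,0,0,-1],[0,0,0,0,-1]]'
```

```text
clock: 12.18
tcp_pos: [0.5781, 0.0823, 0.1658]
eef_rot: [0.0, -0.182, 0.983, -0.0]
contact_force: [0.2, -0.5, -4.1]
gripper_width: 0.0233
finger_force: 41.4
clock: 12.43
tcp_pos: [0.578, 0.0824, 0.1648]
eef_rot: [0.0, -0.182, 0.983, -0.0]
contact_force: [0.0, -0.1, -3.8]
gripper_width: 0.0237
finger_force: 41.5
clock: 12.68
tcp_pos: [0.578, 0.0824, 0.1641]
eef_rot: [0.0, -0.182, 0.983, -0.0]
contact_force: [-0.1, 0.7, -4.7]
gripper_width: 0.0236
finger_force: 41.6
```

```bash
python3 -m inch '[[0,0,-0.002,0,-1],[0,0,0,0,-1],[0,0,0,0,-1]]'; python3 -m inch '[[0,0,-0.002,0,-1],[0,0,0,0,-1],[0,0,0,0,-1]]'
```

```text
clock: 12.93
tcp_pos: [0.578, 0.0824, 0.1639]
eef_rot: [0.0, -0.182, 0.983, -0.0]
contact_force: [-1.6, 0.3, 2.6]
gripper_width: 0.0234
finger_force: 42.2
clock: 13.18
tcp_pos: [0.578, 0.0824, 0.1639]
eef_rot: [0.0, -0.182, 0.983, -0.0]
contact_force: [-3.2, -0.9, 8.2]
gripper_width: 0.0239
finger_force: 43.2
```

```bash
python3 -m inch '[[0,0,0,0,-1],[0,0,0,0,-1],[0,0,0,0,-1],[0,0,0,0,-1],[0,0,0,0,-1],[0,0,0,0,-1]]'
python3 - <<'E'
from h import *
o=get_obs(); s=read_camera("side")
im=cv2.resize(s["color"][170:290,270:420],(750,600),interpolation=3)
def px(p): return tuple(int(v) for v in (proj(s,p)-[270,170])*5+2)
r=R.from_euler("z",20.97,degrees=True)
for zz in(0,.018):
    q=[px(r.apply([x,y,zz])+[.5778,.082,.12]) for x,y in((-.055,-.015),(.055,-.015),(.055,.015),(-.055,.015))]
    cv2.polylines(im,[np.array(q)],True,(255,0,0),1)
cv2.imwrite("pics/end.png",im[:,:,::-1])
E
```

```text
clock: 13.68
tcp_pos: [0.578, 0.0824, 0.1639]
eef_rot: [0.0, -0.182, 0.983, -0.0]
contact_force: [-4.2, -1.1, 7.7]
gripper_width: 0.0236
finger_force: 43.2
```

View pics/end.png

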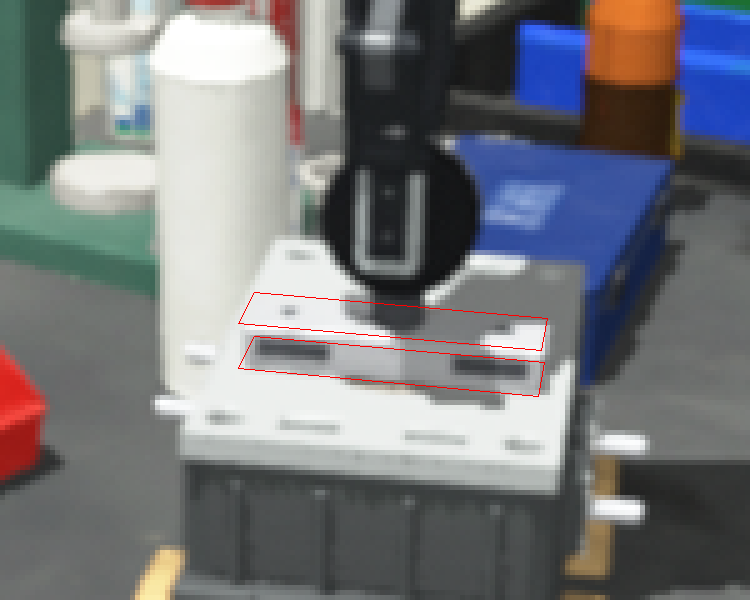

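The bridge sits flat across the head inside the outline predicted for the dot. Its slots are symmetric about column 391, against 391 for the outline.

```bash
python3 -c "
from bench import *
print(finish_job())"
```

```text
the job is handed in; nothing more can be done
None
```

I pressed the dotted valve home and handed the job in at about 14 s. The gauge was still gripped, flat across the head over the yellow dot, with about 12 N of downward push estimated from the wrist force. The plunger reading couldn't be read directly, and the hand-in gave no verdict.

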